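# Latch a seedling tray against its stop

### The job

Push the small white seedling tray along its metal guide until it sits fully home against the end stop, then flip the latch lever beside the guide over so that it snaps to its other side and its hoop drops behind the tray. Only push: do not lift or tip the tray, and leave the pot, the spray bottle and the trowel where they are.

Things in the scene. Friction and masses are not known exactly. Their poses are not given: they have to be found in the camera images.
- guide: Aluminium tray guide fixed to the bench. Origin on the bench, on its centre line; its x is the direction the tray is pushed in, z up. Bed 8 mm thick, 180 mm wide, x = -139 to +96 mm. Two rails along x, tops 22 mm above the bench, inner faces at y = +/-84 mm. Steel end stop across the +x end: inner face at x = +86 mm, 50 mm high above the bench.
- tray: Loose white tray, 120 (x) x 160 (y) x 46 mm high, about 0.45 kg, with soft seedlings that give no resistance. Origin at the centre of its underside, on the bed 8 mm above the bench; axes roughly along the guide's. Starts 55 to 95 mm short of the stop. Home, touching the stop, its origin is at x = +26 mm on the guide, its rear (-x) face at x = -34 mm.
- bracket: Steel latch bracket fixed to the bench beside the guide, on its left or its right (110 mm off the centre line, at x = 0 of the guide). Origin on the bench under the lever's pivot; its axes are parallel to the guide's. Foot 60 x 36 mm, cheeks 82 mm high. The lever's pivot lies along y, 70 mm above the bench.
- lever (a joint): Over-centre latch lever, rad. 0 = open: its 80 mm long, 11 mm thick rod leans 0.6 rad from upright to the bracket's +x (towards the end stop). 1.2 = latched: it leans 0.6 rad to -x. A spring drives it from the centre (0.6) to the nearer end; starting it off an end takes 3 to 4 N at the knob, less towards the centre.
- lever_knob (a point): Centre of the lever's black ball knob, 26 mm in diameter, 80 mm from the pivot: 136 mm above the bench at either end, 150 mm at mid swing.
- post: Plain fixed steel post, 20 mm in diameter and 80 mm high on a small foot, beside the guide opposite the latch. Not part of the work.
- pot: Loose terracotta pot, 84 mm across the rim, 75 mm high. Origin at the centre of its underside. To be left alone.
- sprayer: Loose clear spray bottle, 68 mm in diameter, 157 mm high. Origin at the centre of its underside. To be left alone.
- trowel: Loose hand trowel lying flat, 265 mm long along its x, 50 mm wide, 22 mm high. To be left alone.
- hoop (a point): Middle of the hoop that turns with the lever: a bar of 10 mm thickness, 94 mm wide along y, on a 43 mm arm from the pivot, both its ends bent 33 mm. Open: up, lowest parts about 93 mm above the bench. Latched: its ends stand down just behind the rear face of a tray that is home (4 mm gap); on a tray that is not home it lands on top and cannot latch.
Mind the look-alikes: they are no part of the job. Leave any red look-alike of the bracket alone.

How it is judged:
By the outcome, as a careful person would: the job done as asked, in the order asked, and still so for the second after the job is handed in, with the robot touching nothing.
It also fails if it takes over 51 s, if anything falls off the work surface, if the arm or the gripper's body presses on something with over 40 N, if the wrist force passes 120 N, or if a joint passes its speed limit or range.

### The arm

A 6-joint arm with a two-finger parallel gripper is mounted at the origin on the work surface. World frame = base frame: x ahead of the robot, y to its left, z up, the work surface at z = 0. Lengths are in mm, angles in rad, forces in N, time in s.
With the tool pointing down it reaches from about 350 to 775 mm from the base axis. Payload 7.3 kg.
Tool frame: the origin (TCP) lies at the centre of the arm's flange, where the gripper is bolted on; the fingertips stand 178 mm ahead of it and the grasp point (between the pads) lies 159 mm ahead of it; z points along the fingers, y is the direction in which the jaws open and shut (so a half turn about z gives the same grasp; the last joint's range is limited). The gripper opens to 92 mm and grips with 3 to 60 N. Pads are 19 mm wide; open, the fingers measure 130 mm over their backs; the gripper's body (75 mm by 190 mm) begins 47 mm behind the grasp point.
Start: joints at [-1.415, 0.342, 1.524, -0, 1.275, -0.146], TCP at [156.07, -501.268, 404.741] pointing down, gripper open.
Joint ranges: [-2.53, 2.53], [-0.77, 2.02], [0.04, 2.7], [-1, 4.14], [0.28, 2.66], [-3.11, 3.11]. Speed limits (rad/s): [2.57, 2.57, 3.14, 3.14, 3.14, 3.14].

### API

Orientations are given as [roll, pitch, yaw] about the fixed x, y, z axes, in that order (R = Rz(yaw) Ry(pitch) Rx(roll)).
In Python, from plant import status, viewer, ticket gives the robot as it stands.
- The arm moves only by the tool play_rows, never from a script. Its argument "commands" is a list of rows, each an object with "offset": the shift along the tool's x, y, z in m, a list of three; "twist": the turn about the tool's z in degrees. A call has 1 to 5 rows; each row shifts and turns the commanded pose from where the row before left it, along the tool's axes as they then stand; what a row does not reach is not made up. A row lasts 1/10 s, in which the tool goes at most 50 mm and 8.59 degrees, less where a joint would pass 70% of its speed; a pose out of reach is approached as far as the arm can. A call with a gripper value outside its range is refused whole. "jaw" is the closure in counts, from 0 (fully open) to 255 (shut), set as the call begins (left out, the last holds). The fingers move at their own pace and stop on an object; the grip force is fixed at half the most. Time passes only in rows, so rows that do not move let the fingers close. It gives the time, the measured TCP pose, the force and the opening at its end, in the units of the state.
- status.get_obs(): the state, without advancing time (a new reading comes with each control period).
- viewer.capture(name): name is "side" or "top" or "wrist"; returns the picture (420x560x3 uint8, red, green, blue); there is no depth.
- viewer.camera_params(name): a dict with "fov_y" (degrees; the focal length in pixels is half the picture's height over the tangent of half this angle, whatever the lens; pixels are square), "cx", "cy" (the principal point, pixels), "D" ([k1, k2, p1, p2, k3] as OpenCV has them; the pictures are not rectified), "rvec" (rotation vector, rad) and "tvec" (3), from world to camera coordinates, as OpenCV has them; the wrist camera has in their place "T_tool_cam" (4x4, takes a point from camera to tool coordinates, whose origin is the TCP and whose axes are the flange's). Camera axes: x right, y down, z forward; pixel columns grow to the right and rows downward; lengths in mm; the calibration is good to about 2 mm. A picture is of the moment at which its call begins: read the wrist's pose just before it. camera_params takes no time and is no camera call.
- ticket.close_job(): hands the job in, once; it reports no verdict.
The state is a dict: "time": time; "joint_positions": joint angles; "dq": joint speeds; "tau": joint torques, N m; "tool_pos": TCP position; "tcp_rot": TCP orientation; "contact_force": force on the tool from outside, world axes, zero at the start; "moment": the same for the moment, N m; "grip_width": finger opening in mm.
Only numpy, scipy, OpenCV 4.12 (cv2) and the standard library are available. Lean on these libraries where they do the work, as an engineer would, in place of code of your own. Each camera call takes 0.05 s, during which the arm holds its last target.

## Working session

There is one attempt and no reset: what is moved stays moved. The work goes in short steps, Python scripts to look and compute and a tool call to move; the robot and the scene stay as the last step left them, time stands still between calls to the robot, and variables do not carry over. Pictures are saved under pics/ and viewed, and the job is handed in when it is done.

Besides the shell and the picture viewer there is one more tool, called after "Request:" as name(argument=value, ...) on one line, values as JSON. play_rows: Moves the arm, as the interface text tells. Its arguments: {"type":"object","properties":{"commands":{"type":"array"},"jaw":{"type":"number"}},"required":["commands"]}

```bash
mkdir -p pics; ls; python3 - <<'E'
from plant import status, viewer
import cv2
o=status.get_obs(); print(o)
for n in ("side","top","wrist"):
    im=viewer.capture(n); cv2.imwrite(f"pics/a_{n}.png",im[:,:,::-1]); print(n,viewer.camera_params(n))
E
```

```text
pics
{'time': 0.0, 'joint_positions': array([-1.41497559e+00,  3.42714846e-01,  1.52503007e+00, -5.13044998e-06,
        1.27539866e+00, -1.45992868e-01]), 'dq': array([ 1.32165736e-03,  6.72472741e-04, -2.87711663e-04,  2.37488307e-04,
        4.60396306e-05, -6.56125545e-04]), 'tau': array([ 2.56048981e-03, -4.31234980e+01, -2.44224536e+01,  7.19659659e-02,
        5.58728515e-02, -1.49826355e-04]), 'tool_pos': array([ 156.05956628, -501.12145625,  404.04428433]), 'tcp_rot': array([-3.14005751e+00, -2.20767179e-04,  3.01814934e-01]), 'contact_force': array([ 0.2120612 , -0.65374266, -0.36976957]), 'moment': array([ 0.01109388, -0.02251373,  0.03739573]), 'grip_width': 92.02341178131883}
side {'fov_y': 51.150574904003804, 'cx': 278.5756743969265, 'cy': 209.85652621783518, 'D': array([0.02939953, 0.        , 0.        , 0.        , 0.        ]), 'rvec': array([ 0.38459879, -2.58986834,  1.42091913]), 'tvec': array([556.52380184, 172.78179478, 924.37945819])}
top {'fov_y': 47.863350533974966, 'cx': 277.74444614742276, 'cy': 213.56423865634014, 'D': array([-0.15221651,  0.        ,  0.        ,  0.        ,  0.        ]), 'rvec': array([ 2.18060325, -2.1400565 ,  0.12770245]), 'tvec': array([  11.68124142,  569.53289015, 1084.14759218])}
wrist {'fov_y': 69.52970029680452, 'cx': 277.87735675498584, 'cy': 206.9058005298341, 'D': array([-0.00149165,  0.        ,  0.        ,  0.        ,  0.        ]), 'T_tool_cam': array([[ 1.07091076e-03, -9.56629838e-01, -2.91304320e-01,
         7.93393487e+01],
       [ 9.99999277e-01,  1.18354040e-03, -2.10433119e-04,
        -1.41540302e+00],
       [ 5.46077031e-04, -2.91303884e-01,  9.56630414e-01,
         1.97075224e+01],
       [ 0.00000000e+00,  0.00000000e+00,  0.00000000e+00,
         1.00000000e+00]])}
```

View pics/a_side.png

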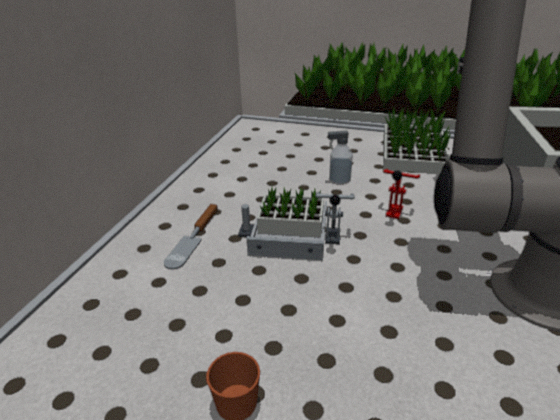

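View pics/a_top.png

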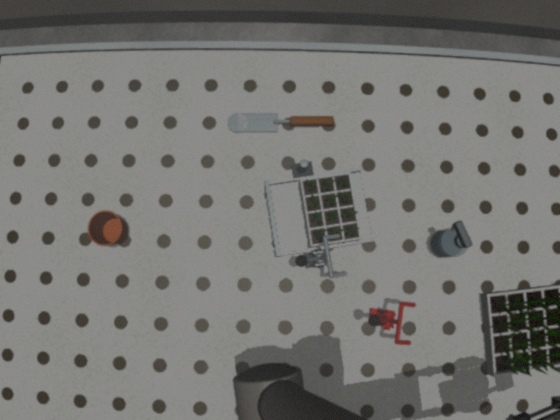

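View pics/a_wrist.png

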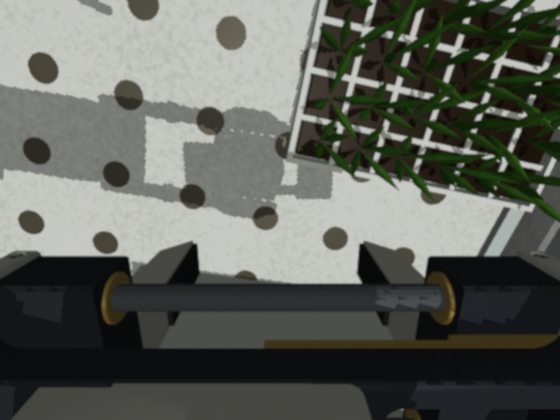

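The top view shows the guide at about (317,212), with its end stop on the image left (x≈270). The white tray is at about (331,211), the grey latch at (312,258) with its knob at (300,260), and the post at (304,168). Possible look-alikes are the red bracket at (385,320), the big planter at (525,330) and the post. I choose the small white tray and the grey bracket, and will check them in a close crop.

```bash
cat > h.py <<'E'
import numpy as np, cv2
from plant import status, viewer
from scipy.spatial.transform import Rotation as Ro
def cam(n,obs=None):
    p=viewer.camera_params(n); f=210/np.tan(np.radians(p['fov_y']/2))
    K=np.array([[f,0,p['cx']],[0,f,p['cy']],[0,0,1]])
    if n=='wrist':
        T=np.eye(4);T[:3,:3]=Ro.from_euler('xyz',obs['tcp_rot']).as_matrix();T[:3,3]=obs['tool_pos']
        M=np.linalg.inv(T@p['T_tool_cam']);R,t=M[:3,:3],M[:3,3]
    else: R=cv2.Rodrigues(p['rvec'])[0];t=p['tvec']
    return K,p['D'],R,np.array(t)
def ray(c,px):
    K,D,R,t=c; u=cv2.undistortPoints(np.array([[px]],float),K,D)[0,0]
    d=R.T@np.array([u[0],u[1],1]); return -R.T@t, d/np.linalg.norm(d)
def onz(c,px,z):
    o,d=ray(c,px); return o+d*(z-o[2])/d[2]
def two(a,pa,b,pb):
    o1,d1=ray(a,pa);o2,d2=ray(b,pb)
    s=np.linalg.lstsq(np.c_[d1,-d2],o2-o1,rcond=None)[0]
    P,Q=o1+s[0]*d1,o2+s[1]*d2; return (P+Q)/2,np.linalg.norm(P-Q)
def proj(c,P):
    K,D,R,t=c; return cv2.projectPoints(np.array(P,float).reshape(-1,3),cv2.Rodrigues(R)[0],t,K,D)[0].reshape(-1,2)
E
python3 - <<'E'
import cv2
t=cv2.imread('pics/a_top.png')[150:290,240:400]; cv2.imwrite('pics/c_top.png',cv2.resize(t,None,fx=4.2,fy=4.2,interpolation=cv2.INTER_CUBIC))
t=cv2.imread('pics/a_side.png')[170:270,220:370]; cv2.imwrite('pics/c_side.png',cv2.resize(t,None,fx=5,fy=5,interpolation=cv2.INTER_CUBIC))
E
```

```text
(no output)
```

View pics/c_top.png

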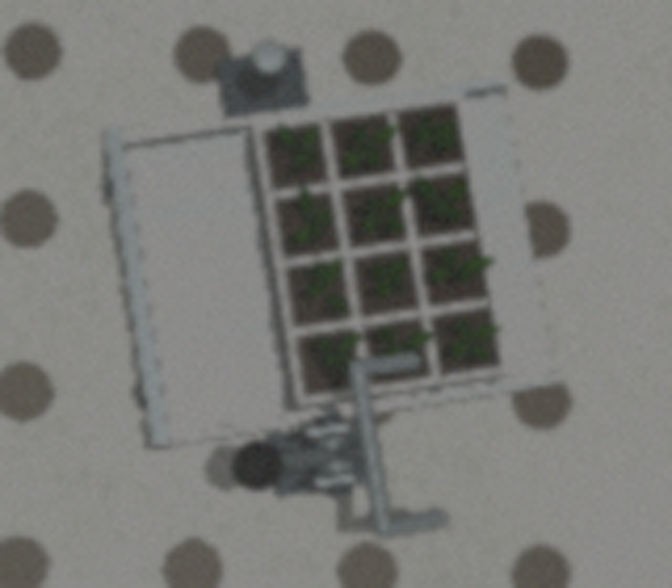

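View pics/c_side.png

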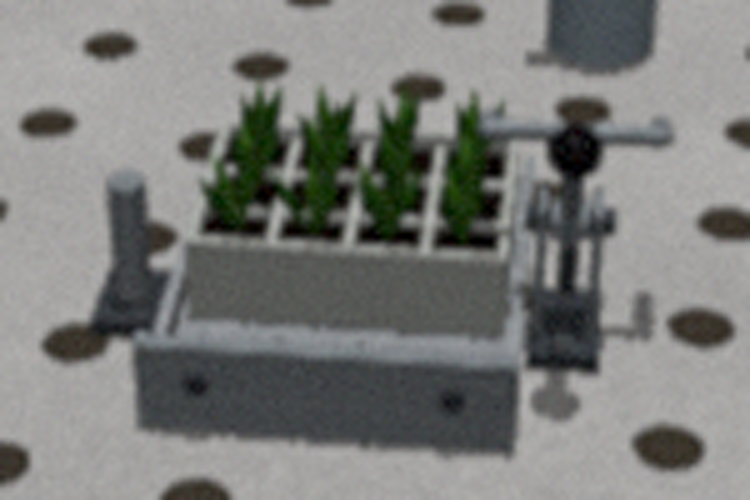

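The crops confirm it. The grey bracket has its knob leaning towards the stop and its hoop up, and the tray sits well short of the stop. Next I measure.

```bash
python3 - <<'E'
from h import *
T,S=cam('top'),cam('side')
ct=lambda u,v:(240+u/4.2-.4,150+v/4.2-.4)
cs=lambda u,v:(220+u/5-.4,170+v/5-.4)
print('knob',two(T,ct(258,465),S,cs(576,152)))
print('posttop',two(T,ct(270,55),S,cs(126,182)))
a,b=onz(T,ct(122,128),50),onz(T,ct(168,440),50); print('stop inner',a,b,np.linalg.norm(a-b))
print('stop top -side 2view right inner', two(T,ct(150,447),S,cs(518,352)), two(T,ct(105,130),S,cs(137,345)))
e=onz(T,ct(505,90),22),onz(T,ct(550,385),22);print('rail ends',e)
r=onz(T,ct(462,105),54),onz(T,ct(500,368),54);print('tray rear top',r)
f=onz(T,ct(250,127),54),onz(T,ct(292,408),54);print('tray front top',f)
print('tray front right 2view',two(T,ct(292,408),S,cs(510,258)))
print('hoop ends',onz(T,ct(418,360),100),onz(T,ct(440,517),100))
print('pot',onz(T,(106,228),75),'spr',onz(T,(450,243),100),'trowel',onz(T,(235,122),10),onz(T,(334,121),10),'red',onz(T,(385,320),100),'planter',onz(T,(488,300),60))
E
```

```text
knob (array([457.24617929, -29.2840457 , 134.3234538 ]), np.float64(1.657269443096236))
posttop (array([682.48601581, -35.9919034 ,  76.36446021]), np.float64(1.8533952835686265))
stop inner [646.08550879  45.19703384  50.        ] [472.60614809  16.29546936  50.        ] 175.87037561544645
stop top -side 2view right inner (array([468.2349083 ,  26.04809044,  58.71510094]), np.float64(0.19956788904172584)) (array([644.07226912,  54.43593603,  47.34677619]), np.float64(2.450408911732444))
rail ends (array([ 678.33113533, -174.94858438,   22.        ]), array([ 508.20544953, -200.31404325,   22.        ]))
tray rear top (array([ 662.30739723, -144.99692503,   54.        ]), array([ 515.14536726, -166.11593971,   54.        ]))
tray front top (array([647.25822085, -26.22245375,  54.        ]), array([491.21581765, -51.36294861,  54.        ]))
tray front right 2view (array([490.19337367, -51.3794151 ,  56.15222167]), np.float64(1.8586095609776128))
hoop ends [ 515.3752617 -114.6053145  100.       ] [ 433.06764048 -126.75732492  100.        ]
pot [523.19341779 419.03045909  75.        ] spr [ 501.83864432 -367.21304849  100.        ] trowel [799.32340268 132.98260465  10.        ] [ 806.83335646 -113.3745158    10.        ] red [ 330.20158954 -217.85645142  100.        ] planter [ 371.24363023 -474.56789287   60.        ]
```

Request:
play_rows(commands=[{"offset":[0,0,0],"twist":4.2},{"offset":[0,0,0],"twist":4.2},{"offset":[0.036,-0.018,0],"twist":0},{"offset":[0.036,-0.018,0],"twist":0},{"offset":[0.036,-0.018,0],"twist":0}], jaw=255)

```text
time: 0.65
tool_pos: [255.1, -430.4, 404.4]
tcp_rot: [-3.141, 0.0, 0.154]
contact_force: [0.7, -0.7, 0.8]
grip_width: 56.3
```

Request:
play_rows(commands=[{"offset":[0.036,-0.018,0],"twist":0},{"offset":[0.036,-0.018,0],"twist":0},{"offset":[0.036,-0.018,0],"twist":0},{"offset":[0.036,-0.018,0],"twist":0},{"offset":[0.036,-0.018,0],"twist":0}])

```text
time: 1.15
tool_pos: [419.5, -313.3, 404.6]
tcp_rot: [-3.141, 0.0, 0.155]
contact_force: [-0.5, -0.3, 1.1]
grip_width: 16.6
```

Request:
play_rows(commands=[{"offset":[0.036,-0.018,0],"twist":0},{"offset":[0.036,-0.018,0],"twist":0},{"offset":[0.036,-0.018,0],"twist":0},{"offset":[0.036,-0.018,0],"twist":0},{"offset":[0,0,0],"twist":0}])

```text
time: 1.65
tool_pos: [552.3, -218.1, 403.9]
tcp_rot: [-3.14, -0.001, 0.16]
contact_force: [0.7, -0.1, 0.8]
grip_width: 0.2
```

```bash
python3 - <<'E'
from h import *
import pickle
for i in range(1):
    o=status.get_obs(); im=viewer.capture('wrist'); cv2.imwrite('pics/w1.png',im[:,:,::-1]); pickle.dump(o,open('w1.pkl','wb'))
print(o['time'],o['tool_pos'],o['tcp_rot'],o['contact_force'],o['grip_width'])
E
```

```text
1.65 [ 552.27039024 -218.07700927  403.90994444] [-3.14040267e+00 -8.36310493e-04  1.59783612e-01] [ 0.70454649 -0.06529046  0.77317176] 0.20590362365368756
```

View pics/w1.png

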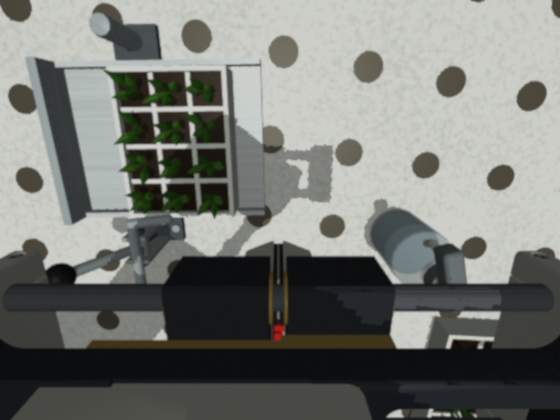

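The wrist view shows the tray's rear edge running from about (226,68) to (232,212). The bed end is at about x=263, the stop at the left, the knob at (62,274), and the sprayer at (415,240), clear of the route.

```bash
python3 - <<'E'
import cv2
t=cv2.imread('pics/w1.png')[40:300,20:280]; cv2.imwrite('pics/w1c.png',cv2.resize(t,None,fx=2.3,fy=2.3,interpolation=cv2.INTER_CUBIC))
E
```

```text
(no output)
```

View pics/w1c.png

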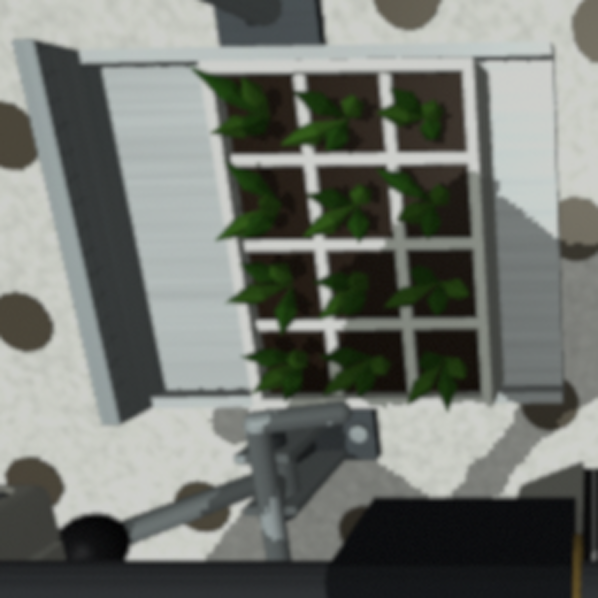

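```bash
python3 - <<'E'
from h import *
import pickle
o=pickle.load(open('w1.pkl','rb')); W=cam('wrist',o); T=cam('top');S=cam('side')
c=lambda u,v:(20+u/2.3-.3,40+v/2.3-.3)
def P(n,uv,z): 
    p=onz(W,c(*uv),z); print(n,p.round(1)); return p
a=P('rearfar',(474,60),54);b=P('rearnear',(493,400),54)
d=a-b;print(np.arctan2(d[1],d[0]),np.linalg.norm(d))
a=P('stop inner far',(38,40),50);b=P('stop inner near',(121,422),50)
d=a-b;print(np.arctan2(d[1],d[0]),np.linalg.norm(d))
s1=(a+b)/2
a=P('fr',(80,58),22);b=P('fr2',(552,54),22);d=a-b;print('far rail inner',np.arctan2(-d[0],d[1]))
a2=P('nr',(165,396),22);b2=P('nr2',(560,394),22);d=a2-b2;print('near rail',np.arctan2(-d[0],d[1]))
print('bed end mid',(b+b2)/2)
ct=lambda u,v:(240+u/4.2-.4,150+v/4.2-.4)
print('knob W,T',two(W,c(95,542),T,ct(258,465)), two(W,c(95,542),S,(220+576/5-.4,170+152/5-.4)))
print('tray rear near corner W,T',two(W,c(493,400),T,ct(500,370)))
th=.152;u=np.array([-np.sin(th),np.cos(th)]);v=np.array([-np.cos(th),-np.sin(th)])
org=s1[:2]-86*u
print('org',org)
for n,p in dict(b=(b+b2)[:2]/2,knob=(457.2,-29.3),post=(682.5,-36)).items():
    print(n,(p-org)@u,(p-org)@v)
E
```

```text
rearfar [ 668.3 -144.5   54. ]
rearnear [ 515.  -171.1   54. ]
0.17196845850802878 155.53318813029946
stop inner far [646.3  45.5  50. ]
stop inner near [471.3  15.7  50. ]
0.1685382538627772 177.54864768885142
fr [642.9  47.1  22. ]
fr2 [ 680.5 -175.1   22. ]
far rail inner 0.1678133023556732
nr [477.3   9.8  22. ]
nr2 [ 513.2 -203.6   22. ]
near rail 0.16675070444854664
bed end mid [ 596.84946097 -189.35732469   22.        ]
knob W,T (array([458.21095169, -28.89271085, 136.0806164 ]), np.float64(0.5020623380691756)) (array([456.79727774, -27.92388893, 134.84146734]), np.float64(1.3401795375705687))
tray rear near corner W,T (array([ 513.57958618, -168.89496372,   46.81420197]), np.float64(3.621136806352226))
org [571.81963949 -54.37738127]
b -137.21355474436828 -4.303194586995755
knob 42.143420317227005 109.50099968158742
post 1.4067859540306507 -112.1868588509882
```

Request:
play_rows(commands=[{"offset":[0.024,-0.007,0],"twist":-0.7},{"offset":[0.024,-0.007,0.03],"twist":0},{"offset":[0,0,0.04],"twist":0},{"offset":[0,0,0.04],"twist":0},{"offset":[0,0,0],"twist":0}])

```text
time: 2.2
tool_pos: [592.4, -199.7, 288.9]
tcp_rot: [-3.135, 0.01, 0.167]
contact_force: [-0.7, 0.4, -0.5]
grip_width: 0.4
```

```bash
cat >> h.py <<'E'
th=.167;u=np.array([-np.sin(th),np.cos(th)]);v=np.array([-np.cos(th),-np.sin(th)]);org=np.array([573.1,-54.2])
def where():
    o=status.get_obs();p=o['tool_pos'];q=p[:2]-org
    print(round(o['time'],2),'guide x,y',q@u,q@v,'tip z',p[2]-178,'rpy',o['tcp_rot'],'F along u',o['contact_force'][:2]@u,o['contact_force'])
E
python3 -c "
from h import *
where()"
```

```text
2.2 guide x,y -146.6477610065505 5.147472036079389 tip z 110.8572922112682 rpy [-3.13486203  0.01033266  0.1665879 ] F along u 0.5002464858591058 [-0.65277361  0.39726611 -0.47137576]
```

Request:
play_rows(commands=[{"offset":[0.004,0,0.03],"twist":0},{"offset":[0,0,0.03],"twist":0},{"offset":[0,0,0.015],"twist":0},{"offset":[0,0,0],"twist":0},{"offset":[0,0,0],"twist":0}])

```text
time: 2.7
tool_pos: [598.9, -199.5, 221.5]
tcp_rot: [3.14, -0.002, 0.167]
contact_force: [0.0, 0.2, 0.9]
grip_width: 0.5
```

```bash
python3 -c "
from h import *
where()
cv2.imwrite('pics/s2.png',cv2.resize(viewer.capture('side')[140:300,200:400,::-1],None,fx=3.5,fy=3.5))"
```

```text
2.7 guide x,y -147.61324540349267 -1.317495688055861 tip z 43.48476832376363 rpy [ 3.14025139e+00 -1.75489790e-03  1.66924691e-01] F along u 0.2302662993379982 [0.04737523 0.24150103 0.86526143]
```

View pics/s2.png

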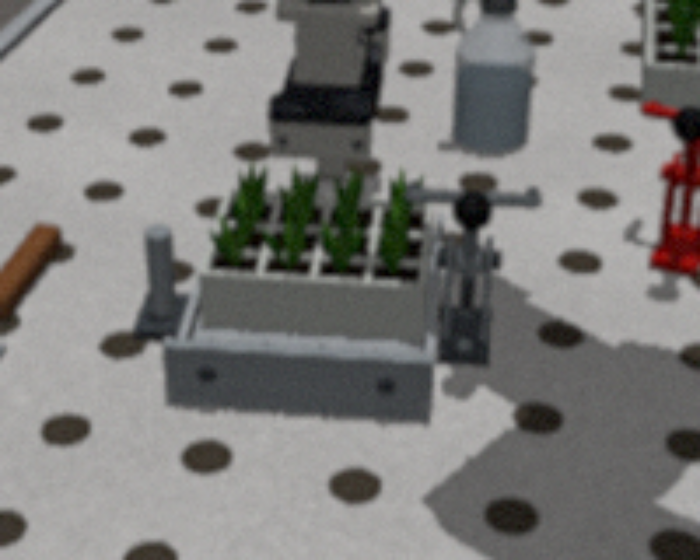

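The gripper is behind the tray, centred and clear of the hoop. I go down and then push.

Request:
play_rows(commands=[{"offset":[0.0,0,0.01],"twist":0},{"offset":[0,0,0.01],"twist":0},{"offset":[0,0,0.0],"twist":0},{"offset":[0,-0.005,0],"twist":0},{"offset":[0,-0.005,0],"twist":0}])

```text
time: 3.25
tool_pos: [596.9, -188.7, 199.8]
tcp_rot: [3.142, -0.0, 0.167]
contact_force: [-0.1, -0.7, 0.4]
grip_width: 0.5
```

Request:
play_rows(commands=[{"offset":[0.0,-0.005,0.0],"twist":0},{"offset":[0,-0.005,0],"twist":0},{"offset":[0,-0.005,0.0],"twist":0},{"offset":[0,-0.005,0],"twist":0},{"offset":[0,0,0],"twist":0}])

```text
time: 3.75
tool_pos: [593.6, -168.7, 199.9]
tcp_rot: [3.142, -0.0, 0.168]
contact_force: [0.2, -0.2, 0.2]
grip_width: 0.4
```

```bash
python3 -c "
from h import *
where()
cv2.imwrite('pics/t3.png',cv2.resize(viewer.capture('top')[130:290,220:420,::-1],None,fx=3.5,fy=3.5))"
```

```text
3.75 guide x,y -116.29147712597677 -1.146277786763778 tip z 21.921873309694178 rpy [ 3.14157222e+00 -1.80853325e-04  1.67932403e-01] F along u -0.21368643246416238 [ 0.20404008 -0.18230617  0.24105641]
```

View pics/t3.png

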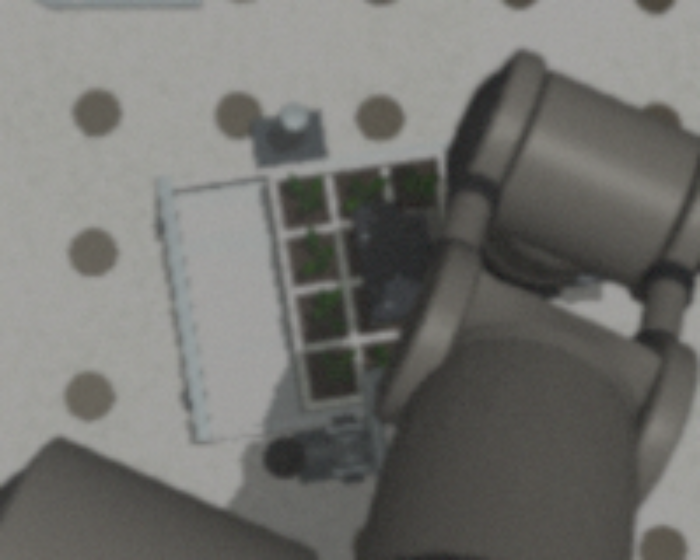

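Request:
play_rows(commands=[{"offset":[0.0,-0.006,0.0],"twist":0},{"offset":[0,-0.006,0],"twist":0},{"offset":[0,-0.006,0.0],"twist":0},{"offset":[0,-0.006,0],"twist":0},{"offset":[0,-0.006,0],"twist":0}])

```text
time: 4.3
tool_pos: [588.5, -139.2, 199.8]
tcp_rot: [3.141, -0.0, 0.168]
contact_force: [1.2, -2.5, 0.4]
grip_width: 0.8
```

```bash
python3 -c "
from h import *
where()
cv2.imwrite('pics/t4.png',cv2.resize(viewer.capture('top')[130:290,220:420,::-1],None,fx=3.5,fy=3.5))
cv2.imwrite('pics/w4.png',viewer.capture('wrist')[:,:,::-1])"
```

```text
4.3 guide x,y -86.39569368081985 -1.0570747195729477 tip z 21.79339436449129 rpy [ 3.14135645e+00 -1.08542700e-04  1.67579585e-01] F along u -2.6780693007550127 [ 1.21541049 -2.51097082  0.35531808]
```

View pics/t4.png

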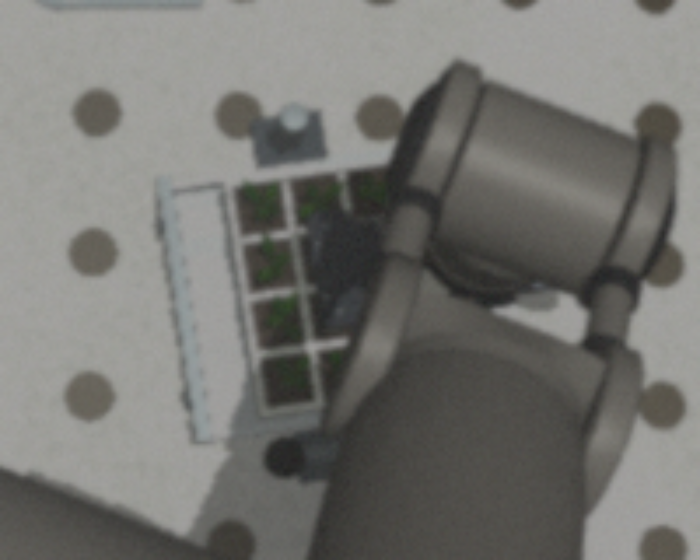

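View pics/w4.png

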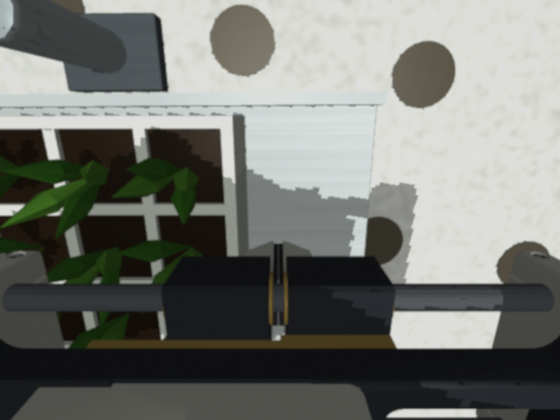

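Request:
play_rows(commands=[{"offset":[0.0,-0.006,0.0],"twist":0},{"offset":[0,-0.006,0],"twist":0},{"offset":[0,-0.006,0.0],"twist":0},{"offset":[0,-0.006,0],"twist":0},{"offset":[0,-0.005,0],"twist":0}])

```text
time: 4.9
tool_pos: [583.6, -110.5, 199.7]
tcp_rot: [3.142, 0.0, 0.168]
contact_force: [0.4, -1.7, 0.2]
grip_width: 0.4
```

Request:
play_rows(commands=[{"offset":[0.0,-0.002,0.0],"twist":0},{"offset":[0,-0.002,0],"twist":0},{"offset":[0,0,0.0],"twist":0}])

```text
time: 5.2
tool_pos: [583.0, -106.9, 199.7]
tcp_rot: [-3.141, 0.0, 0.167]
contact_force: [-0.6, 0.2, 0.1]
grip_width: 0.3
```

```bash
python3 -c "
from h import *
where()
cv2.imwrite('pics/t5.png',cv2.resize(viewer.capture('top')[130:290,220:420,::-1],None,fx=3.5,fy=3.5))"
```

```text
5.2 guide x,y -53.600194147476955 -1.0198580925945453 tip z 21.66964238958488 rpy [-3.14122283e+00  1.61995462e-04  1.67463128e-01] F along u 0.32251529717475197 [-0.58267913  0.22884325  0.13142346]
```

View pics/t5.png

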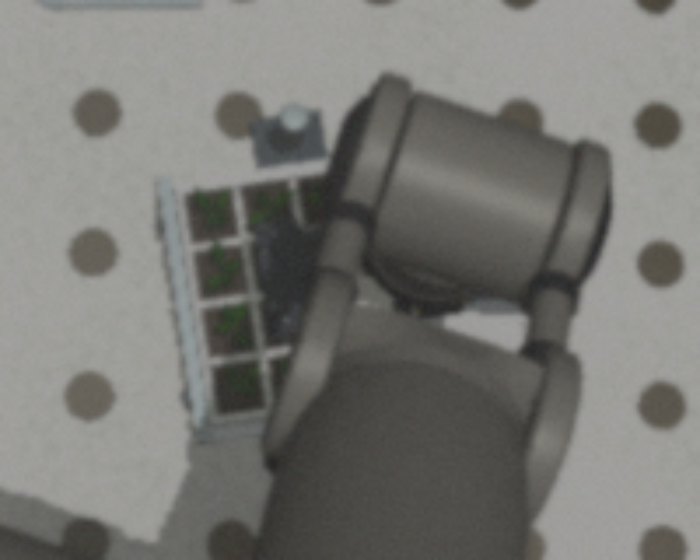

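Request:
play_rows(commands=[{"offset":[0.0,-0.0015,0.0],"twist":0},{"offset":[0,-0.0015,0],"twist":0}])

```text
time: 5.45
tool_pos: [583.0, -105.2, 199.9]
tcp_rot: [3.139, -0.001, 0.168]
contact_force: [1.2, -10.7, -1.8]
grip_width: 0.7
```

Request:
play_rows(commands=[{"offset":[0.0,-0.0015,0.0],"twist":0},{"offset":[0,-0.001,0],"twist":0}])

```text
time: 5.65
tool_pos: [582.8, -104.5, 200.2]
tcp_rot: [3.136, -0.002, 0.168]
contact_force: [0.5, -19.2, -2.2]
grip_width: 0.4
```

The force rose to 19 N with almost no motion, so the tray is home. I back off and rise.

Request:
play_rows(commands=[{"offset":[0,0.004,0],"twist":0},{"offset":[0,0.01,0],"twist":0},{"offset":[0,0.015,0],"twist":0},{"offset":[0,0.015,0],"twist":0},{"offset":[0,0,-0.02],"twist":0}])

```text
time: 6.15
tool_pos: [589.0, -147.6, 217.5]
tcp_rot: [-3.14, 0.004, 0.165]
contact_force: [0.9, -0.0, 0.1]
grip_width: 0.9
```

Request:
play_rows(commands=[{"offset":[0,0,-0.04],"twist":0},{"offset":[0,0,-0.04],"twist":0},{"offset":[0,0,-0.04],"twist":0},{"offset":[0,0,-0.04],"twist":0},{"offset":[0,0,0],"twist":0}])

```text
time: 6.65
tool_pos: [590.4, -146.4, 386.3]
tcp_rot: [3.136, -0.01, 0.167]
contact_force: [1.2, -0.1, 1.4]
grip_width: 0.3
```

```bash
python3 -c "
from h import *
import pickle
where()
o=status.get_obs();pickle.dump(o,open('w6.pkl','wb'))
cv2.imwrite('pics/w6.png',viewer.capture('wrist')[:,:,::-1])
cv2.imwrite('pics/s6.png',cv2.resize(viewer.capture('side')[140:300,200:400,::-1],None,fx=3.5,fy=3.5))"
```

```text
6.65 guide x,y -93.77972334871778 -1.6869569064608079 tip z 208.33349245153016 rpy [ 3.13551428 -0.01032817  0.16689174] F along u -0.32859278803664066 [ 1.19837448 -0.13121872  1.44246107]
```

View pics/w6.png

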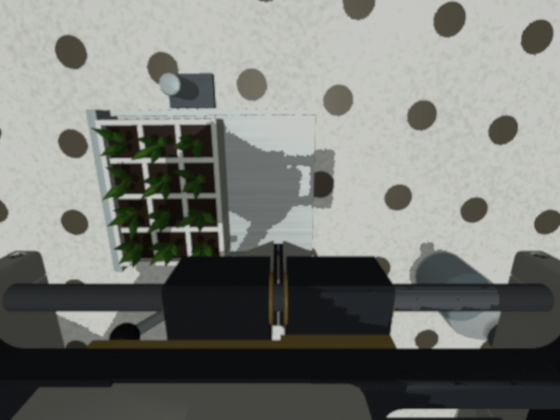

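View pics/s6.png

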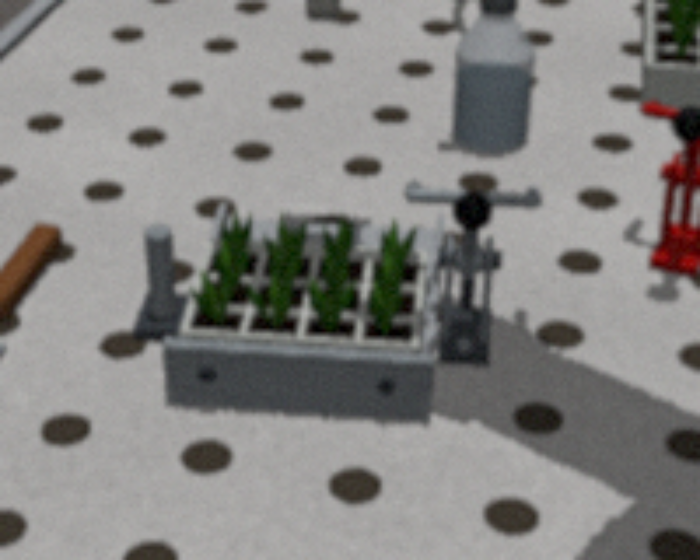

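In the wrist view the tray is tight against the stop, with its rear edge at about (217–222, 120–258). The side view agrees. Next I check the rear face numerically, then move beyond the knob.

Request:
play_rows(commands=[{"offset":[-0.022,-0.038,0],"twist":0},{"offset":[-0.022,-0.038,0],"twist":0},{"offset":[-0.022,-0.038,0],"twist":0},{"offset":[-0.022,-0.038,0],"twist":0},{"offset":[-0.022,-0.037,0],"twist":0}])

```text
time: 7.25
tool_pos: [448.0, 23.6, 378.0]
tcp_rot: [-3.14, 0.003, 0.167]
contact_force: [1.0, -0.6, -0.3]
grip_width: 0.5
```

Request:
play_rows(commands=[{"offset":[0,0,0],"twist":0},{"offset":[0,0,0],"twist":0}])

```text
time: 7.45
tool_pos: [449.3, 23.1, 378.9]
tcp_rot: [-3.141, 0.001, 0.169]
contact_force: [-0.2, -0.1, 0.5]
grip_width: 0.5
```

```bash
python3 -c "
from h import *
import pickle
W=cam('wrist',pickle.load(open('w6.pkl','rb')))
for p in ((217,121),(221,256)):
    q=onz(W,p,54)[:2]-org; print('rear',q@u,q@v)
where()"
```

```text
rear -33.57050078900642 -78.27813713823448
rear -29.91167805662725 68.80554024655896
7.45 guide x,y 96.78294565026142 109.23408385612564 tip z 200.9233308265092 rpy [-3.14147837e+00  1.44661512e-03  1.68826204e-01] F along u -0.037844949897792114 [-0.18771078 -0.07002129  0.50091348]
```

The rear face measures −30 to −34 mm against −34 expected, so the tray is home. I lower beside the knob.

Request:
play_rows(commands=[{"offset":[0,0,0.03],"twist":0},{"offset":[0,0,0.03],"twist":0},{"offset":[0,0,0.023],"twist":0},{"offset":[0,0,0],"twist":0},{"offset":[0,0,0],"twist":0}])

```text
time: 7.95
tool_pos: [450.3, 22.0, 296.4]
tcp_rot: [-3.141, 0.001, 0.166]
contact_force: [0.3, -1.1, 0.8]
grip_width: 0.2
```

```bash
python3 -c "
from h import *
where()
cv2.imwrite('pics/s7.png',cv2.resize(viewer.capture('side')[100:300,200:400,::-1],None,fx=3,fy=3))
cv2.imwrite('pics/w7.png',viewer.capture('wrist')[:,:,::-1])"
```

```text
7.95 guide x,y 95.57385060588621 108.42129804851685 tip z 118.43200274160364 rpy [-3.14142937e+00  1.16805910e-03  1.66229698e-01] F along u -1.139820693345357 [ 0.26027012 -1.112028    0.79205853]
```

View pics/s7.png

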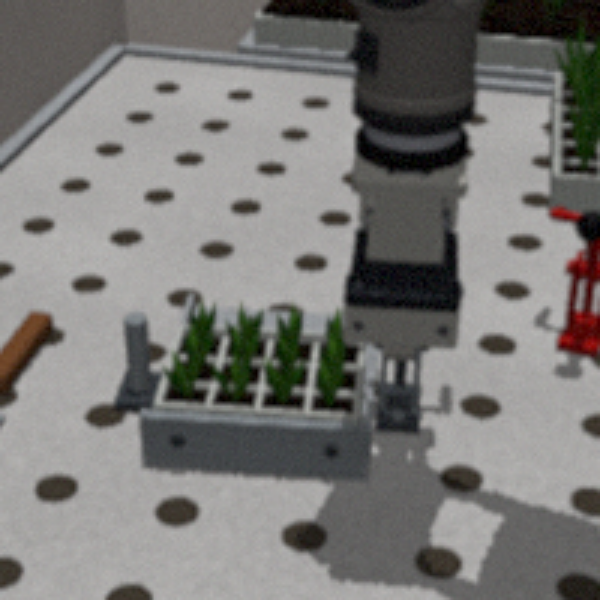

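View pics/w7.png

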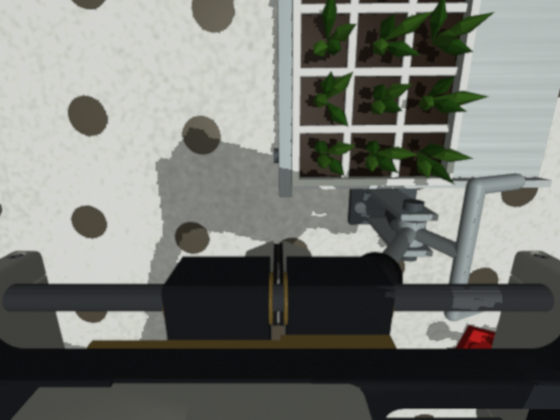

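The fingers hang on the stop side of the knob (knob at about (380,272) in the wrist view), lined up with it. I push it over.

Request:
play_rows(commands=[{"offset":[0,0.008,0],"twist":0},{"offset":[0,0.008,0],"twist":0},{"offset":[0,0.006,0],"twist":0},{"offset":[0,0.006,0],"twist":0}])

```text
time: 8.45
tool_pos: [454.3, -4.5, 297.6]
tcp_rot: [-3.139, -0.001, 0.166]
contact_force: [-0.6, 9.8, 8.0]
grip_width: 0.6
```

Request:
play_rows(commands=[{"offset":[0,0.007,0],"twist":0},{"offset":[0,0.007,0],"twist":0},{"offset":[0,0.007,0],"twist":0},{"offset":[0,0.007,0],"twist":0}])

```text
time: 8.85
tool_pos: [459.0, -33.0, 296.9]
tcp_rot: [3.141, -0.0, 0.167]
contact_force: [-0.8, 0.4, 0.5]
grip_width: 0.4
```

Request:
play_rows(commands=[{"offset":[0,0.007,0],"twist":0},{"offset":[0,0.007,0],"twist":0},{"offset":[0,0.007,0],"twist":0},{"offset":[0,0.007,0],"twist":0},{"offset":[0,0,0],"twist":0}])

```text
time: 9.35
tool_pos: [463.7, -60.9, 296.6]
tcp_rot: [3.141, -0.0, 0.166]
contact_force: [0.2, -0.1, -0.9]
grip_width: 0.3
```

```bash
python3 -c "
from h import *
where()
cv2.imwrite('pics/s8.png',cv2.resize(viewer.capture('side')[100:300,200:400,::-1],None,fx=3,fy=3))
cv2.imwrite('pics/w8.png',viewer.capture('wrist')[:,:,::-1])"
```

```text
9.35 guide x,y 11.586640178500337 108.97596532710699 tip z 118.62942942927151 rpy [ 3.14120202e+00 -2.37546415e-05  1.66428111e-01] F along u -0.13242302051252433 [ 0.16848034 -0.10589057 -0.87791687]
```

View pics/w8.png

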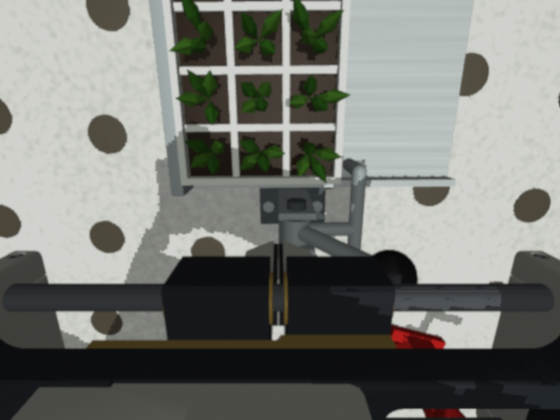

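View pics/s8.png

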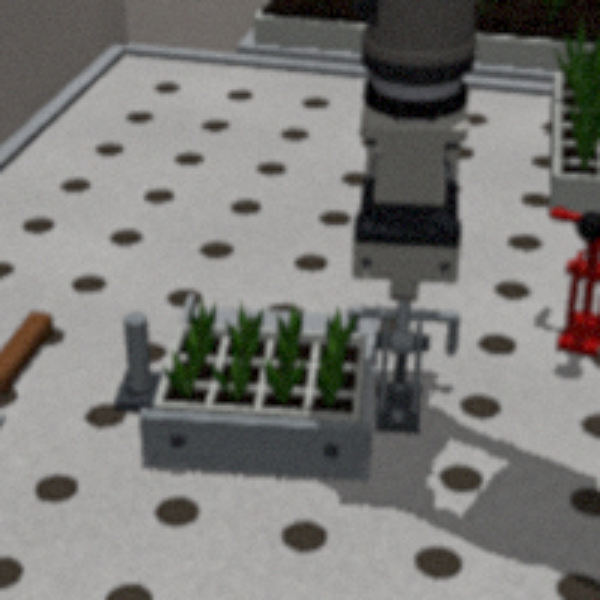

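The lever has swung over, with its knob at about (388,280) and the hoop's end down behind the tray's rear edge at about (358,170). I move back off the lever and up for a clear look.

Request:
play_rows(commands=[{"offset":[0,-0.01,0],"twist":0},{"offset":[0,-0.01,-0.02],"twist":0},{"offset":[0,0,-0.04],"twist":0},{"offset":[0,0,-0.04],"twist":0},{"offset":[0,-0.03,-0.03],"twist":0}])

```text
time: 9.95
tool_pos: [455.4, -11.1, 429.0]
tcp_rot: [3.14, -0.002, 0.165]
contact_force: [0.5, -0.0, -0.0]
grip_width: 0.3
```

Request:
play_rows(commands=[{"offset":[-0.03,-0.04,0],"twist":0},{"offset":[-0.03,-0.04,0],"twist":0},{"offset":[-0.03,-0.04,0],"twist":0},{"offset":[0,-0.03,0],"twist":0},{"offset":[0,0,0],"twist":0}])

```text
time: 10.45
tool_pos: [339.3, 125.1, 427.0]
tcp_rot: [-3.141, -0.001, 0.172]
contact_force: [0.5, 0.1, 0.6]
grip_width: 0.6
```

Request:
play_rows(commands=[{"offset":[0,0,0],"twist":0},{"offset":[0,0,0],"twist":0},{"offset":[0,0,0],"twist":0}])

```text
time: 10.75
tool_pos: [341.8, 121.7, 426.5]
tcp_rot: [3.141, 0.0, 0.166]
contact_force: [0.4, -0.4, 0.1]
grip_width: 0.5
```

```bash
python3 -c "
from h import *
import pickle
where()
a=viewer.capture('top')[:,:,::-1];b=viewer.capture('side')[:,:,::-1]
cv2.imwrite('pics/t9.png',a);cv2.imwrite('pics/s9.png',b)
cv2.imwrite('pics/t9c.png',cv2.resize(a[150:290,240:400],None,fx=4.2,fy=4.2,interpolation=2))
cv2.imwrite('pics/s9c.png',cv2.resize(b[170:270,220:370],None,fx=5,fy=5,interpolation=2))
"
```

```text
10.75 guide x,y 211.9213649621206 198.82670331525978 tip z 248.535245350546 rpy [3.14137913e+00 4.17235343e-04 1.66140225e-01] F along u -0.4335294371750703 [ 0.39737648 -0.37266009  0.06098799]
```

View pics/t9c.png

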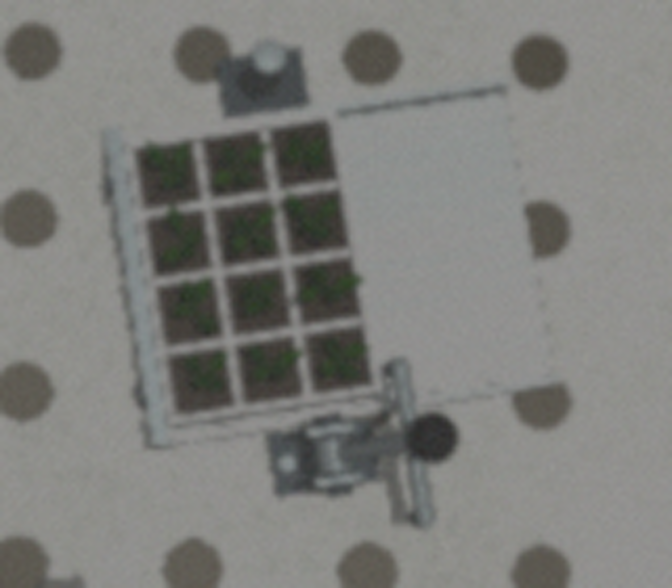

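View pics/s9c.png

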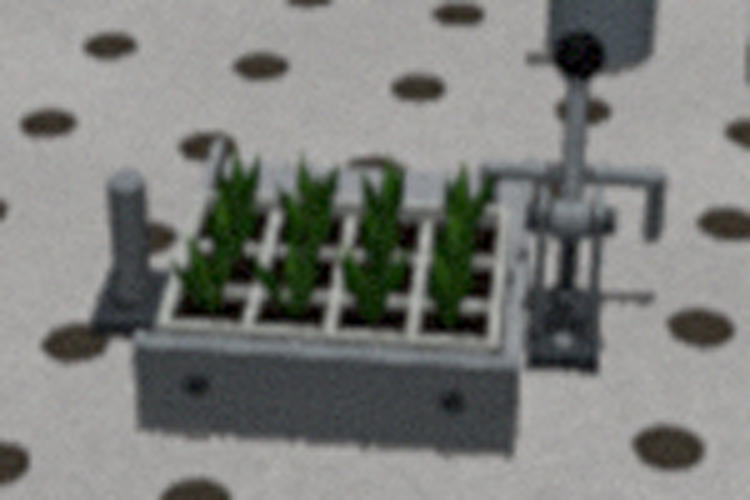

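View pics/t9.png

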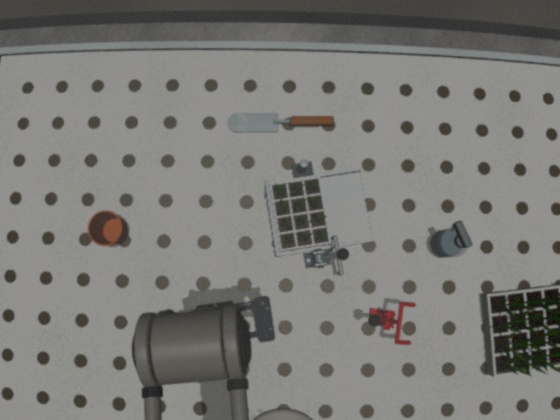

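```bash
python3 -c "
from h import *
T,S=cam('top'),cam('side')
p,g=two(T,(240+432/4.2-.4,150+437/4.2-.4),S,(220+578/5-.4,170+54/5-.4));print(p,g,(p[:2]-org)@u,(p[:2]-org)@v)
for w in ((337,122),(375,385)):
    q=onz(T,(240+w[0]/4.2-.4,150+w[1]/4.2-.4),54)[:2]-org;print('rear',q@u,q@v)
from plant import ticket
if abs((p[:2]-org)@u+45)<6: print(ticket.close_job())
"
```

```text
[ 473.37285216 -117.29505757  136.36102624] 0.478686019365673 -45.64014245585015 108.82769731068502
rear -33.270468083578244 -73.48048981411067
rear -30.734096672182936 74.61619038042562
the job is handed in; nothing more can be done
None
```

The tray is home against its end stop, and the latch is over with its hoop down behind the tray. The job was handed in at about 11 s of the 51 s allowed.

- **Push:** I pushed the tray in with closed fingers, low on the middle of its rear face. Close to the stop the force rose to 19 N with almost no further motion, and I took that as home.
- **Latch:** I then pushed the knob of the grey lever from the stop side past centre, at about 10 N on the wrist along the push plus 8 N vertically, and backed off clear.
- **Lever check:** the knob measured x = −45.6 mm, y = 109 mm, z = 136 mm in the guide frame, against about −45, 110 and 136 expected when latched.
- **Tray check:** the rear face measured −33.3 and −30.7 mm at its two ends against −34 expected. The second is 3 mm out, slightly more than the 2 mm camera calibration. The hoop's end was seen down just behind the tray.
- **Other objects:** by eye in the last top view, the pot, spray bottle, trowel and red bracket are where they started. The robot stood clear and touched nothing.

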